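# Set the labelling jig's stop and push the carton up to it

### The job

Set up the pharmacy's labelling jig: with the fingertips, push the blue sliding stop along its rail until its yellow pin drops into the notch at the green tag. Then push the white carton with the purple stripe that lies in the jig along the board until it sits square and flush against the stop, leaving the stop in its notch. Only push: do not lift or tip the carton, and leave the bottles, the other cartons and the spatula where they are.

Things in the scene. Friction and masses are not known exactly. Their poses are not given: they have to be found in the camera images.
- jig: Fixed labelling jig, turned up to 0.2 rad. Origin: centre of its underside on the table. Grey board x -135..115, y -230..230 mm, top 12 mm above the table. Steel rail along y at x 50..80 mm, top 30 mm up, an end block (42 mm high) at each end. Notches in the rail at y = -110, -55 and 0 mm, a coloured tag beyond each. Two small loose bottles stand on the board at x about -110 mm.
- lane (a point): Middle of the carton lane on the board's top, jig x = -10, y = 0, 12 mm above the table. The lane is the open board from jig x -65 to +45 mm, with a white strip.
- stop (a joint): Blue stop's place along the rail, m: 0 has its mark at jig y = -170 mm; grows towards jig +y, up to 0.240. Starts at 0 to 0.03. Notches at 0.060, 0.115, 0.170. Sliding takes about 1 to 2 N; leaving a notch either way about 7 N, so those on the way are felt as bumps. Within about 5 mm of a notch's centre the pin pulls the stop in by itself and the push needed falls off.
- pin (a joint): Height of the stop's spring index pin, m: 0 while it rides on top of the rail, about -0.0035 when dropped in a notch. Its yellow round head, 18 mm wide, stands 12 mm up from the stop block and sinks by that amount.
- stop_mark (a point): Centre of the stop block's top, on its white mark, in line along y with the pin and the middle of the blade's thickness; axes as the jig's. The block is 46 (x) by 60 (y) mm, 32 to 56 mm above the table, on the rail.
- stop_face (a point): Centre of the front (+y) face of the stop's flat blade, where the carton goes: 75 mm to jig -x and 4 mm to +y of stop_mark, 29 mm above the table; axes as the jig's. The blade, 8 mm thick (y), spans the lane from jig x -62 to +46 mm, 14 to 44 mm above the table; push anywhere on its rear (-y) face.
- tag_green: Green upright tag with a flat top, 24 mm wide (y), 22 mm deep, 43 mm high, fixed on the board on the far side of the rail (jig x = +100 mm), exactly level along y with its notch. Origin at the centre of its foot; axes as the jig's. The green, white and orange tags may be in any order over the three notches.
- carton: Loose white carton with a purple stripe lying in the lane, 56 (x) by 80 (y) by 34 mm high, about 100 g. Origin: centre of its underside, 12 mm above the table. Starts on the +y side of all the notches, turned up to 0.25 rad to the jig. It slides under about 1 N. When flush its centre is 40 mm to the +y of stop_face.
- tag_white: White tag like the green one, at another notch.
- tag_orange: Orange tag like the green one, at another notch.
- vial: Loose amber vial, 28 mm wide, 58 mm high, on the board's robot side. Leave alone.
- dropper: Loose white dropper bottle, 30 mm wide, 75 mm high, on the board's robot side. Leave alone.
- amber_a: Loose amber jar, 85 mm high, on the table to the right. Leave alone.
- black_jar: Loose black jar, 90 mm high, on the table to the right. Leave alone.
- spare_a: Loose carton with a green stripe, 50 x 90 x 40 mm, on the table to the left. Leave alone.
- spare_b: Loose carton with a black stripe, 45 x 75 x 45 mm, on the table to the left. Leave alone.
- spatula: Loose spatula lying on the table at the right. Leave alone.
Not all that is in view belongs to the job. What is shaped like the carton but red is not meant.

How it is judged:
On the way, in this order (a step that is already met when the one before it is completed fails the run):
1. the stop is at the green tag with its pin dropped into the notch, the carton not yet against it (y of stop_mark in the frame of tag_green between -0.003 and 0.003 m and value of joint pin below -0.0022 m and y of carton in the frame of stop_face above 0.045 m), for 0.2 s.
2. the carton is flush against the stop, the pin still in the green notch (y of stop_mark in the frame of tag_green between -0.003 and 0.003 m and value of joint pin below -0.0022 m and y of carton in the frame of stop_face between 0.035 and 0.043 m and x of carton in the frame of stop_face between -0.035 and 0.035 m and angle between the y axis of carton and the y axis of stop_face, either way round below 0.07 rad and angle between carton's own z axis and vertical below 0.05 rad and height (world z) of carton below 0.015 m), for 0.2 s.
At the end, for the whole second after the job is handed in: The stop's mark is within 3 mm of the green tag along the rail and the pin is down by more than 2.2 mm; the carton lies flat on the board at rest, square to the stop within 0.07 rad, within 3 mm of its face and within 35 mm of the blade's middle (all of step 2 and linear speed of carton below 0.01 m/s); the robot touches nothing.
It fails at once if the carton is lifted more than 10 mm off the board (height (world z) of carton above 0.022 m).
It fails at once if the carton is tipped (angle between carton's own z axis and vertical above 0.3 rad).
It fails at once if a bystander is pushed more than 20 mm (distance of any of vial, dropper, amber_a, black_jar, spare_a, spare_b, spatula from where it was at the start of the episode above 0.02 m).
It also fails if it takes over 58 s, if anything falls off the work surface, if the arm or the gripper's body presses on something with over 40 N, if the wrist force passes 120 N, or if a joint passes its speed limit or range.

### The arm

A 6-joint arm with a two-finger parallel gripper is mounted at the origin on the work surface. World frame = base frame: x ahead of the robot, y to its left, z up, the work surface at z = 0. Lengths are in m, angles in rad, forces in N, time in s.
With the tool pointing down it reaches from about 0.375 to 0.975 m from the base axis. Payload 3.8 kg.
Tool frame: the origin (TCP) lies between the finger pads; the fingertips stand 22 mm ahead of it and the grasp point (between the pads) lies 3 mm ahead of it; z points along the fingers, y is the direction in which the jaws open and shut (so a half turn about z gives the same grasp; the last joint's range is limited). The gripper opens to 85 mm and grips with 20 to 120 N. Pads are 22 mm wide; open, the fingers measure 114 mm over their backs; the gripper's body (76 mm by 85 mm) begins 54 mm behind the grasp point. The pads swing forward as they close: fully open they stand 13 mm farther back than shut.
Start: joints at [-1.173, 0.264, 1.604, -0, 1.274, -0.037], TCP at [0.284, -0.612, 0.253] pointing down, gripper open.
Joint ranges: [-2.63, 2.63], [-0.94, 2.18], [0.31, 2.57], [-1.31, 4.45], [0, 2.66], [-2.55, 2.55]. Speed limits (rad/s): [2.57, 2.57, 3.14, 3.14, 3.14, 3.14].

### API

Orientations are given as a rotation vector (axis times angle).
In Python, from workcell import * gives the robot as it stands.
- The arm moves only by the tool step_arm, never from a script. Its argument "motion" is a list that holds one entry, the list of rows, each a list of 7 numbers: the finger opening in m, from 0 to 0.0854, then the shift along the world's x, y, z in m, then the turn, a rotation vector about the world's x, y, z in degrees. A call has exactly 8 rows; each row is the pose to reach, as a shift and turn from the pose measured when the call began; what a row does not reach only later rows make up. A row lasts 1/8 s, in which the tool goes at most 62.5 mm and 10.7 degrees, less where a joint would pass 70% of its speed; a pose out of reach is approached as far as the arm can. A call with a gripper value outside its range is refused whole. The fingers move at their own pace and stop on an object; "newtons" is the grip in N (left out, the last holds). Time passes only in rows, so rows that repeat a pose let the fingers close, or fill a call up. It gives the time, the measured TCP pose, the force and the opening at its end, in the units of the state.
- read_state(): the state, without advancing time (a new reading comes with each control period).
- read_camera(name): name is "side" or "top" or "wrist"; returns (picture, depth): 480x640x3 uint8, blue, green, red; 480x640 float32, m along the optical axis (not along the pixel's ray), 0 where there is no reading.
- get_calibration(name): a dict with "K" (3x3 intrinsics, pixels), "world_from_camera" (4x4, takes a point from camera to world coordinates). Camera axes: x right, y down, z forward; pixel columns grow to the right and rows downward; lengths in m; the calibration is good to about 2 mm. A picture is of the moment at which its call begins: read the wrist's pose just before it. get_calibration takes no time and is no camera call; for the wrist camera it gives the pose at the moment of the call.
- finish_job(): hands the job in, once; it reports no verdict.
Trained networks look in the newest picture that a camera, given by its name, has taken for a name from the list of things; names that differ only in an ending like _2 or _b are one class to them, and where a whole thing is asked for, a point or a joint stands for the part that bears it (a point fixed in the world has none). Each returns a list of dicts, best first, with "score" (0 to 1); they miss things now and then, are a little off and sometimes report something else, mostly with a low value. They report only what shows in the picture. A call takes as long as a camera call. They do not tell look-alikes from the thing itself.
- spot_in(camera, thing): "xyz" ([x, y, z] in m, in the coordinates of the camera as it stood for that picture, good to about 4 mm: the middle of the surface that is visible of it).
- regions_of(camera, thing): "region" (480x640 bool, what is visible of it).
The state is a dict: "time": time; "q": joint angles; "joint_vel": joint speeds; "joint_torque": joint torques, N m; "tool_pos": TCP position; "tcp_rot": TCP orientation; "wrist_force": force on the tool from outside, world axes, zero at the start; "torque": the same for the moment, N m; "width": opening from 0.0 (shut) to 1.0 (fully open).
Only numpy, scipy, OpenCV 4.12 (cv2) and the standard library are available. Lean on these libraries where they do the work, as an engineer would, in place of code of your own. Each camera call takes 0.05 s, during which the arm holds its last target. There are 200 camera calls.

## Working session

There is one attempt and no reset: what is moved stays moved. The work goes in short steps, Python scripts to look and compute and a tool call to move; the robot and the scene stay as the last step left them, time stands still between calls to the robot, and variables do not carry over. Pictures are saved under pics/ and viewed, on a budget of 10 in all, crops included, one or two more only if the job needs it, and the job is handed in when it is done.

Besides the shell and the picture viewer there is one more tool, called after "Request:" as name([rows], argument=value, ...), one row to a line, values as JSON. step_arm: Moves the arm, as the interface text tells. Its arguments: {"type":"object","properties":{"motion":{"type":"array"},"newtons":{"type":"number"}},"required":["motion"]}

```bash
mkdir -p pics; cat > h.py <<'E'
from workcell import *
import numpy as np, cv2
def w(cam,p):
    T=np.array(get_calibration(cam)["world_from_camera"]); return T[:3,:3]@np.array(p)+T[:3,3]
def cloud(cam,depth,T=None):
    c=get_calibration(cam);K=np.array(c["K"]);T=np.array(c["world_from_camera"]) if T is None else T
    v,u=np.mgrid[:480,:640]
    P=np.stack([(u-K[0,2])/K[0,0]*depth,(v-K[1,2])/K[1,1]*depth,depth],-1)
    return P@T[:3,:3].T+T[:3,3]
def proj(cam,p):
    c=get_calibration(cam);K=np.array(c["K"]);T=np.linalg.inv(np.array(c["world_from_camera"]))
    q=K@(T[:3,:3]@np.array(p)+T[:3,3]); return q[:2]/q[2]
E
python3 - <<'E'
from h import *
s=read_state(); print(s)
for cam in["top","side"]:
    im,d=read_camera(cam); cv2.imwrite(f"pics/{cam}0.png",im); np.save(f"pics/{cam}0.npy",d)
    print(cam,np.round(get_calibration(cam)["world_from_camera"],3).tolist())
    for t in["stop_mark","carton","tag_green","tag_white","tag_orange","pin","jig","vial","dropper"]:
        print(t,[(round(r["score"],2),np.round(w(cam,r["xyz"]),3).tolist(),np.round(proj(cam,w(cam,r["xyz"]))).tolist()) for r in spot_in(cam,t)[:3]])
E
```

```text
{'time': 0.0, 'q': array([-1.17290151e+00,  2.64717049e-01,  1.60539705e+00,  2.01010151e-05,
        1.27370296e+00, -3.69338352e-02]), 'joint_vel': array([-3.90450644e-04,  2.18744060e-03,  4.82472206e-05,  1.13942650e-03,
       -8.03547672e-04, -3.85431842e-04]), 'joint_torque': array([ 7.82335137e-04, -5.15108478e+01, -3.67321444e+01,  3.68890805e-04,
        1.29694978e-02, -4.79615494e-06]), 'tool_pos': array([ 0.28406136, -0.61155364,  0.25197386]), 'tcp_rot': array([-3.06549653e+00, -6.77177124e-01,  5.97090424e-04]), 'wrist_force': array([-0.4405344 , -0.33199985,  0.21121449]), 'torque': array([-0.04343663,  0.02984187,  0.00215097]), 'width': 0.9981866982599624}
top [[-0.007, -0.998, 0.061, 0.348], [-1.0, 0.006, -0.008, -0.042], [0.007, -0.061, -0.998, 1.452], [0.0, 0.0, 0.0, 1.0]]
stop_mark [(0.87, [0.609, -0.14, 0.056], [361.0, 180.0]), (0.45, [0.463, 0.434, 0.04], [144.0, 237.0]), (0.35, [0.495, -0.506, 0.003], [493.0, 224.0])]
carton [(0.96, [0.52, 0.156, 0.043], [249.0, 215.0]), (0.82, [0.278, 0.241, 0.033], [217.0, 306.0]), (0.64, [0.218, 0.388, 0.033], [161.0, 329.
[... 514 characters left out ...]
3, 0.18, 0.187], [-0.271, 0.696, -0.665, 0.957], [0.01, -0.689, -0.725, 1.182], [0.0, 0.0, 0.0, 1.0]]
stop_mark [(0.62, [0.594, -0.138, 0.043], [289.0, 211.0])]
carton [(0.93, [0.216, 0.402, 0.033], [387.0, 441.0]), (0.9, [0.276, 0.251, 0.032], [374.0, 368.0]), (0.88, [0.521, 0.171, 0.047], [276.0, 309.0])]
tag_green [(0.59, [0.641, 0.035, 0.038], [248.0, 257.0])]
tag_white []
tag_orange [(0.68, [0.645, -0.021, 0.045], [254.0, 238.0]), (0.21, [0.531, 0.053, 0.009], [289.0, 279.0])]
pin []
jig [(0.69, [0.53, 0.052, 0.006], [290.0, 280.0])]
vial [(0.71, [0.433, -0.021, 0.048], [336.0, 255.0]), (0.59, [0.53, 0.053, 0.011], [289.0, 279.0])]
dropper [(0.81, [0.416, 0.094, 0.056], [330.0, 291.0])]
```

```bash
python3 - <<'E'
import cv2,numpy as np
a=cv2.imread("pics/top0.png")[130:280,220:420]; b=cv2.imread("pics/side0.png")[150:390,190:430]
cv2.imwrite("pics/c1.png",np.hstack([cv2.resize(a,(400,300),interpolation=2),cv2.resize(b,(300,300),interpolation=2)]))
cv2.imwrite("pics/topx.png",cv2.resize(a,(800,600),interpolation=2))
E
```

```text
(no output)
```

View pics/top0.png

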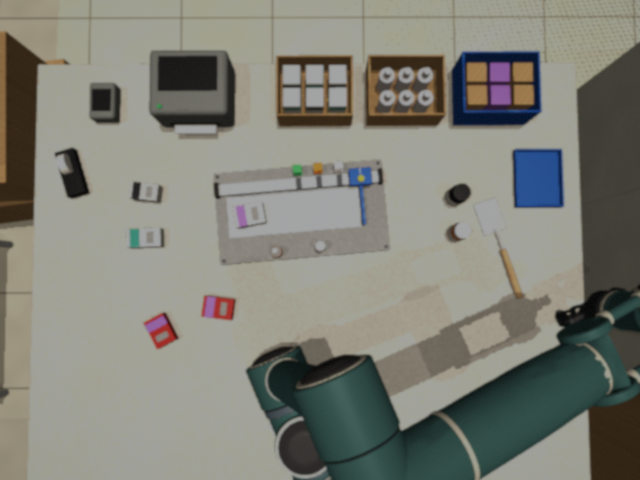

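View pics/topx.png

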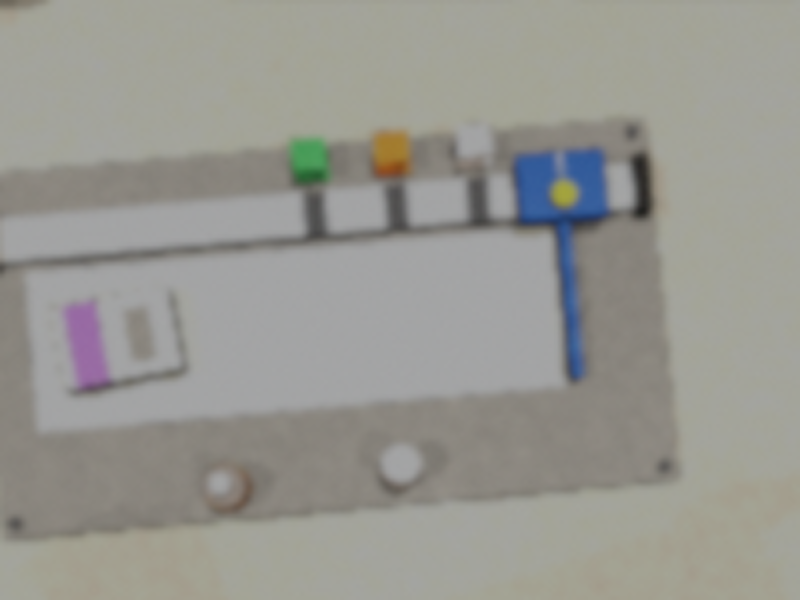

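Top view: the carton (white and purple) is at (249,214). The look-alikes are the red ones at (218,307) and (161,330), and the spares at (147,191) and (146,238). The tags from left to right are green (297,170), orange (318,168) and white (338,166). The stop is at (361,178), so green is at jig y=0, past two other notches. Next I'll measure the jig.

```bash
cat >> h.py <<'E'
def blobs(cam,im,d):
    P=cloud(cam,d); hsv=cv2.cvtColor(im,cv2.COLOR_BGR2HSV); H,S,V=hsv[...,0].astype(int),hsv[...,1],hsv[...,2]
    R={}
    for n,lo,hi,zl in[("green",50,75,.036),("orange",8,22,.036),("yellow",24,34,.055),("blue",105,125,.02),("purple",135,160,.035)]:
        m=(H>=lo)&(H<=hi)&(S>90)&(V>50)&(P[...,2]>zl)&(P[...,2]<.08)&(abs(P[...,1])<.3)&(P[...,0]>.4)&(P[...,0]<.75)&(d>0)
        k,l,st,_=cv2.connectedComponentsWithStats(m.astype(np.uint8))
        if k<2: continue
        i=1+np.argmax(st[1:,4]); R[n]=P[l==i]
    return R,P
E
python3 - <<'E'
from h import *
for cam in["top","side"]:
    im=cv2.imread(f"pics/{cam}0.png");d=np.load(f"pics/{cam}0.npy")
    R,P=blobs(cam,im,d)
    for n,p in R.items(): print(cam,n,len(p),np.round(p.mean(0),4),np.round(p.min(0),3),np.round(p.max(0),3))
    b=R["blue"]; print("blade",[np.round(b[(abs(b[:,0]-x)<.006)].mean(0),4).tolist() for x in np.arange(.48,.64,.02) if (abs(b[:,0]-x)<.006).any()])
    for z0,z1,n,yr in[(.036,.055,"carton",(.08,.24)),]:
        m=(P[...,2]>z0)&(P[...,2]<z1)&(P[...,1]>yr[0])&(P[...,1]<yr[1])&(P[...,0]>.46)&(P[...,0]<.58)
        q=P[m]; print(n,len(q),q[:,2].mean(),cv2.minAreaRect((q[:,:2]*1000).astype(np.float32)))
    if cam=="top":
        T=[]
        for u,v in[(378,162.75),(386,246.75),(223.5,261)]: T.append(P[int(round(v)),int(round(u))]); print("screw",T[-1])
        m=(P[...,2]>.024)&(P[...,2]<.034)&(abs(P[...,1])<.25)&(P[...,0]>.55)&(P[...,0]<.68)
        q=P[m];vx,vy,x,y=cv2.fitLine((q[:,:2]*1000).astype(np.float32),cv2.DIST_HUBER,0,.01,.01).ravel();print("rail",len(q),vx,vy,x,y,np.arctan2(-vx,vy))
E
```

```text
top green 61 [0.6404 0.0289 0.0545] [0.631 0.017 0.038] [0.651 0.039 0.059]
top orange 69 [ 0.6455 -0.0252  0.0548] [ 0.636 -0.036  0.048] [ 0.656 -0.014  0.061]
top yellow 23 [ 0.6114 -0.1387  0.0691] [ 0.605 -0.146  0.062] [ 0.617 -0.132  0.076]
top blue 421 [ 0.5995 -0.1395  0.0521] [ 0.496 -0.168  0.035] [ 0.643 -0.109  0.065]
top purple 2 [0.5348 0.1812 0.0448] [0.535 0.18  0.044] [0.535 0.183 0.045]
blade [[0.5, -0.1478, 0.0443], [0.5198, -0.1464, 0.0433], [0.5407, -0.1439, 0.0443], [0.56, -0.1429, 0.0431], [0.5798, -0.1416, 0.0453], [0.6004, -0.1378, 0.0526], [0.6206, -0.1369, 0.056], [0.6378, -0.1407, 0.0556]]
carton 654 0.046276714282652814 ((539.758544921875, 177.23553466796875), (99.84016418457031, 111.54936981201172), 10.711478233337402)
screw [ 0.6639784  -0.19148989  0.00993706]
screw [ 0.43316326 -0.20963856  0.0159283 ]
screw [0.39836582 0.22797092 0.01046568]
rail 1362 0.084052175 -0.99646133 604.8242 55.04643 -3.0574412
side green 61 [0.6414 0.0323 0.0538] [0.632 0.019 0.039] [0.651 0.046 0.058]
side orange 75 [ 0.6452 -0.0225  0.0526] [ 0.634 -0.037  0.036] [ 0.657 -0.009  0.06 ]
side yellow 27 [ 0.6117 -0.1352  0.0652] [ 0.605 -0.143  0.058] [ 0.621 -0.128  0.07 ]
side blue 594 [ 0.5833 -0.1344  0.0427] [ 0.497 -0.192  0.02 ] [ 0.644 -0.101  0.06 ]
side purple 152 [0.5178 0.1783 0.0454] [0.49  0.165 0.037] [0.545 0.191 0.052]
blade [[0.5014, -0.144, 0.0347], [0.52, -0.1433, 0.0338], [0.5405, -0.1413, 0.0332], [0.5602, -0.1403, 0.0334], [0.5802, -0.1379, 0.0338], [0.6005, -0.1308, 0.0502], [0.6201, -0.1234, 0.0508], [0.6376, -0.1325, 0.0526]]
carton 763 0.04464840180932219 ((520.7880249023438, 159.826904296875), (57.69736099243164, 85.16165161132812), 10.040989875793457)
```

Request:
step_arm([
  [[0.03,0.033,0.054,0,0,0,8.7],[0.03,0.066,0.108,0,0,0,17.5],[0.03,0.099,0.161,0,0,0,26.2],[0.03,0.132,0.215,0,0,0,35],[0.03,0.165,0.269,0,0,0,43.7],[0.03,0.198,0.322,0,0,0,52.4],[0.03,0.231,0.376,0,0,0,61.2],[0.03,0.264,0.43,0,0,0,69.9]],
])

```text
time: 2.0
tool_pos: [0.5469, -0.1843, 0.2537]
tcp_rot: [2.12, 2.317, 0.0]
wrist_force: [0.5, -0.9, 0.0]
width: 0.349
```

```bash
python3 - <<'E'
from h import *
s=read_state();print(s["time"],s["tool_pos"],s["tcp_rot"],s["wrist_force"],s["width"])
im,d=read_camera("wrist"); cv2.imwrite("pics/w1.png",im)
R,P=blobs("wrist",im,d)
for n,p in R.items(): print(n,len(p),np.round(p.mean(0),4),np.round(p.min(0),3),np.round(p.max(0),3))
E
```

```text
2.0 [ 0.54685271 -0.18430414  0.25370226] [2.11971241e+00 2.31728768e+00 4.92651385e-04] [ 0.47337852 -0.85372055  0.03875638] 0.3492237519540145
orange 1098 [ 0.6472 -0.0193  0.0568] [ 0.636 -0.032  0.036] [ 0.659 -0.007  0.06 ]
yellow 378 [ 0.6138 -0.1319  0.0684] [ 0.606 -0.14   0.059] [ 0.623 -0.124  0.071]
blue 4854 [ 0.6002 -0.1322  0.0527] [ 0.497 -0.163  0.02 ] [ 0.647 -0.101  0.06 ]
```

View pics/w1.png

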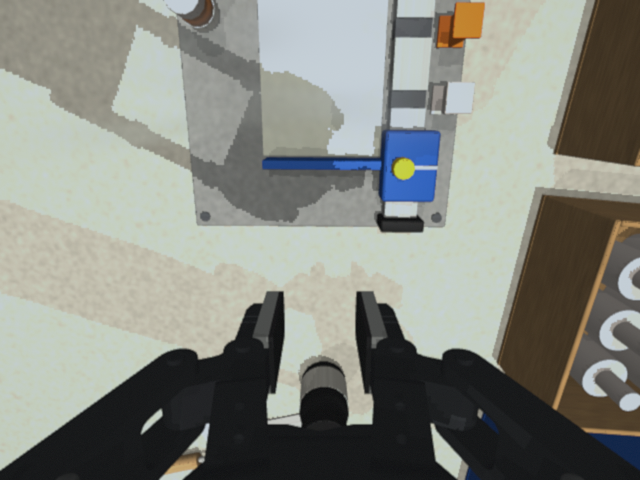

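Wrist view: the stop pin is at (403,169). The blade runs level in the picture at row 163, so the tool is square to the jig. White is the nearest notch, orange the next, and green the furthest. Going down behind the blade.

Request:
step_arm([
  [[0.03,0,0,-0.05,0,0,0],[0.03,0,0,-0.1,0,0,0],[0.03,0,0,-0.15,0,0,0],[0.03,0,0,-0.19,0,0,0],[0.03,0,0,-0.208,0,0,0],[0.03,-0.0004,0.005,-0.208,0,0,0],[0.03,-0.0008,0.01,-0.208,0,0,0],[0.03,-0.0008,0.01,-0.208,0,0,0]],
])

```text
time: 3.05
tool_pos: [0.551, -0.1677, 0.0479]
tcp_rot: [2.108, 2.325, 0.013]
wrist_force: [-0.1, -0.2, 0.0]
width: 0.346
```

Request:
step_arm([
  [[0.03,-0.0004,0.005,0,0,0,-0.5],[0.03,-0.0008,0.01,0,0,0,-0.5],[0.03,-0.0013,0.015,0,0,0,-0.5],[0.03,-0.0017,0.02,0,0,0,-0.5],[0.03,-0.0021,0.025,0,0,0,-0.5],[0.03,-0.0025,0.03,0,0,0,-0.5],[0.03,-0.003,0.035,0,0,0,-0.5],[0.03,-0.0034,0.04,0,0,0,-0.5]],
])

```text
time: 4.05
tool_pos: [0.5476, -0.1273, 0.0477]
tcp_rot: [2.118, 2.316, 0.013]
wrist_force: [1.3, -1.7, 1.4]
width: 0.354
```

```bash
cat > look.py <<'E'
from h import *
import sys
s=read_state();p=s["tool_pos"];yh=np.array([-.087,.996])
print(s["time"],np.round(p,4),np.round(s["tcp_rot"],3),np.round(s["wrist_force"],2),"y'",round(p[:2]@yh,4))
for cam in sys.argv[2:]:
    im,d=read_camera(cam); cv2.imwrite(f"pics/{cam}{sys.argv[1]}.png",im)
    R,P=blobs(cam,im,d)
    for n,q in R.items(): print(cam,n,len(q),np.round(q.mean(0),4),"y'",round(q[:,:2].mean(0)@yh,4))
E
python3 look.py 2 top side wrist
```

```text
4.05 [ 0.5476 -0.1273  0.0477] [2.118 2.316 0.013] [ 1.26 -1.7   1.43] y' -0.1745
top green 60 [0.6405 0.0287 0.0544] y' -0.0271
top orange 70 [ 0.6457 -0.025   0.0544] y' -0.0811
top blue 21 [ 0.5168 -0.1137  0.0462] y' -0.1582
side green 58 [0.6415 0.0321 0.0533] y' -0.0238
side orange 75 [ 0.6455 -0.023   0.052 ] y' -0.0791
side yellow 23 [ 0.61   -0.1023  0.0646] y' -0.155
side blue 584 [ 0.5796 -0.0991  0.0427] y' -0.1491
side purple 149 [0.5174 0.1785 0.0457] y' 0.1328
wrist orange 2271 [ 0.4449 -0.0349  0.0414] y' -0.0735
wrist yellow 3215 [ 0.6059 -0.105   0.0662] y' -0.1573
wrist blue 31783 [ 0.5864 -0.1024  0.0485] y' -0.153
```

Request:
step_arm([
  [[0.03,-0.0006,0.0075,0,0,0,0],[0.03,-0.0013,0.015,0,0,0,0],[0.03,-0.002,0.0225,0,0,0,0],[0.03,-0.0026,0.03,0,0,0,0],[0.03,-0.0032,0.0375,0,0,0,0],[0.03,-0.004,0.045,0,0,0,0],[0.03,-0.0046,0.0525,0,0,0,0],[0.03,-0.0052,0.06,0,0,0,0]],
])

```text
time: 5.2
tool_pos: [0.5409, -0.0662, 0.047]
tcp_rot: [-2.119, -2.319, -0.011]
wrist_force: [-0.7, -3.0, -1.6]
width: 0.35
```

```bash
python3 look.py 3 side wrist
```

```text
5.2 [ 0.5409 -0.0662  0.047 ] [-2.119 -2.319 -0.011] [-0.75 -3.01 -1.63] y' -0.113
side green 58 [0.6413 0.0324 0.0538] y' -0.0235
side orange 71 [ 0.6461 -0.0228  0.0519] y' -0.079
side yellow 30 [ 0.605  -0.0413  0.065 ] y' -0.0937
side blue 600 [ 0.5766 -0.039   0.0427] y' -0.089
side purple 151 [0.5179 0.1782 0.0452] y' 0.1324
wrist green 248 [0.6394 0.0204 0.0376] y' -0.0353
wrist orange 3245 [ 0.4428 -0.0286  0.0443] y' -0.067
wrist yellow 3273 [ 0.6014 -0.0437  0.0666] y' -0.0958
wrist blue 32292 [ 0.582  -0.0412  0.0488] y' -0.0917
wrist purple 1 [ 0.6228 -0.0142  0.0371] y' -0.0683
```

Request:
step_arm([
  [[0.03,-0.0004,0.005,0,0,0,0],[0.03,-0.0009,0.01,0,0,0,0],[0.03,-0.0013,0.015,0,0,0,0],[0.03,-0.0017,0.02,0,0,0,0],[0.03,-0.0022,0.025,0,0,0,0],[0.03,-0.0026,0.03,0,0,0,0],[0.03,-0.003,0.035,0,0,0,0],[0.03,-0.0035,0.04,0,0,0,0]],
])

```text
time: 6.3
tool_pos: [0.538, -0.0252, 0.0474]
tcp_rot: [2.119, 2.319, 0.013]
wrist_force: [1.6, -2.3, 0.5]
width: 0.351
```

```bash
python3 look.py 4 side wrist
```

```text
6.3 [ 0.538  -0.0252  0.0474] [2.119 2.319 0.013] [ 1.57 -2.3   0.47] y' -0.072
side green 60 [0.6418 0.0318 0.0533] y' -0.0242
side orange 73 [ 0.6458 -0.0228  0.0519] y' -0.0789
side yellow 31 [6.014e-01 1.000e-04 6.550e-02] y' -0.0523
side blue 635 [0.5732 0.0023 0.0431] y' -0.0476
side purple 151 [0.5176 0.1783 0.0452] y' 0.1325
wrist green 2086 [0.6332 0.0279 0.0507] y' -0.0273
wrist orange 3584 [ 0.6425 -0.0263  0.055 ] y' -0.082
wrist yellow 3227 [ 0.5976 -0.0029  0.0662] y' -0.0548
wrist blue 32041 [ 5.782e-01 -3.000e-04  4.850e-02] y' -0.0506
```

View pics/wrist4.png

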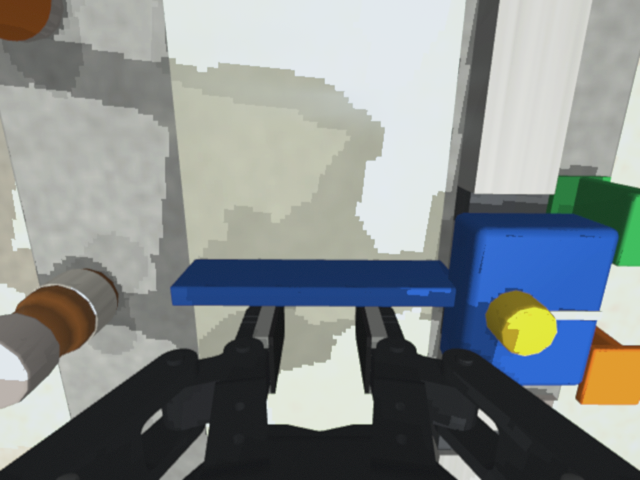

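Request:
step_arm([
  [[0.03,-0.0004,0.004,0,0,0,0],[0.03,-0.0007,0.008,0,0,0,0],[0.03,-0.001,0.012,0,0,0,0],[0.03,-0.0014,0.016,0,0,0,0],[0.03,-0.0017,0.019,0,0,0,0],[0.03,-0.0019,0.022,0,0,0,0],[0.03,-0.002,0.024,0,0,0,0],[0.03,-0.002,0.024,0,0,0,0]],
])

```text
time: 7.4
tool_pos: [0.5354, -0.0004, 0.0471]
tcp_rot: [-2.117, -2.319, -0.013]
wrist_force: [0.5, -0.1, -1.1]
width: 0.354
```

```bash
python3 look.py 5 side wrist top
```

```text
7.4 [ 5.354e-01 -4.000e-04  4.710e-02] [-2.117 -2.319 -0.013] [ 0.46 -0.08 -1.12] y' -0.047
side green 65 [0.641  0.0325 0.0532] y' -0.0234
side orange 75 [ 0.6452 -0.0224  0.0527] y' -0.0784
side yellow 32 [0.5989 0.0292 0.0629] y' -0.023
side blue 668 [0.573  0.0317 0.0436] y' -0.0183
side purple 149 [0.5175 0.1784 0.0455] y' 0.1327
wrist green 2366 [0.6346 0.0276 0.0552] y' -0.0277
wrist orange 3280 [ 0.6445 -0.0224  0.0521] y' -0.0784
wrist yellow 2868 [0.5958 0.0261 0.0643] y' -0.0258
wrist blue 33739 [0.5776 0.028  0.0493] y' -0.0224
wrist purple 1 [ 0.6419 -0.0172  0.0352] y' -0.0729
top green 12 [0.6481 0.0284 0.0546] y' -0.0281
top orange 45 [ 0.649  -0.0259  0.0549] y' -0.0823
top blue 26 [0.4972 0.0168 0.0417] y' -0.0265
top purple 21 [0.5252 0.1788 0.0473] y' 0.1324
```

Force fell to zero and the stop moved 4 mm beyond the tool, so the pin pulled itself in. Its head also sank by 2–2.5 mm. Now back off, lift, and go over to the far side of the carton.

Request:
step_arm([
  [[0.03,0.0007,-0.008,0,0,0,-0.3],[0.03,0.0007,-0.008,0.05,0,0,-0.3],[0.03,0.0007,-0.008,0.1,0,0,-0.3],[0.03,-0.0035,0.04,0.12,0,0,-0.3],[0.03,-0.0078,0.09,0.12,0,0,-0.3],[0.03,-0.0122,0.14,0.12,0,0,-0.3],[0.03,-0.0165,0.19,0.12,0,0,-0.3],[0.03,-0.02,0.229,0.12,0,0,-0.3]],
])

```text
time: 8.55
tool_pos: [0.5155, 0.2297, 0.1673]
tcp_rot: [-2.124, -2.314, -0.014]
wrist_force: [-0.2, 0.9, -0.0]
width: 0.356
```

```bash
python3 look.py 6 side top wrist; python3 - <<'E'
import cv2,numpy as np
a=cv2.imread("pics/top6.png")[140:260,220:380]; b=cv2.imread("pics/side6.png")[190:370,200:380]
cv2.imwrite("pics/c6.png",np.hstack([cv2.resize(a,(440,330),interpolation=2),cv2.resize(b,(330,330),interpolation=2)]))
from h import *
im,d=read_camera("side");R,P=blobs("side",im,d)
m=(P[...,2]>.036)&(P[...,2]<.055)&(P[...,1]>.08)&(P[...,1]<.24)&(P[...,0]>.46)&(P[...,0]<.58)
q=P[m];print(cv2.minAreaRect((q[:,:2]*1000).astype(np.float32)))
E
```

```text
8.55 [0.5155 0.2297 0.1673] [-2.124 -2.314 -0.014] [-0.23  0.93 -0.04] y' 0.1839
side orange 40 [0.419  0.0982 0.0422] y' 0.0614
side blue 221 [0.519  0.0237 0.034 ] y' -0.0215
side purple 151 [0.5179 0.1781 0.0453] y' 0.1323
top green 59 [0.6406 0.0288 0.0549] y' -0.027
top orange 69 [ 0.6454 -0.0252  0.055 ] y' -0.0812
top yellow 23 [0.5977 0.0255 0.064 ] y' -0.0265
top blue 370 [0.5919 0.0248 0.0533] y' -0.0268
top purple 72 [0.5169 0.1767 0.0459] y' 0.131
wrist green 50 [0.6385 0.0367 0.0412] y' -0.019
wrist blue 1 [0.6249 0.0535 0.054 ] y' -0.0011
wrist purple 1752 [0.5186 0.1742 0.0471] y' 0.1284
((520.3554077148438, 160.30691528320312), (56.34922790527344, 85.91902923583984), 10.75240421295166)
```

View pics/c6.png

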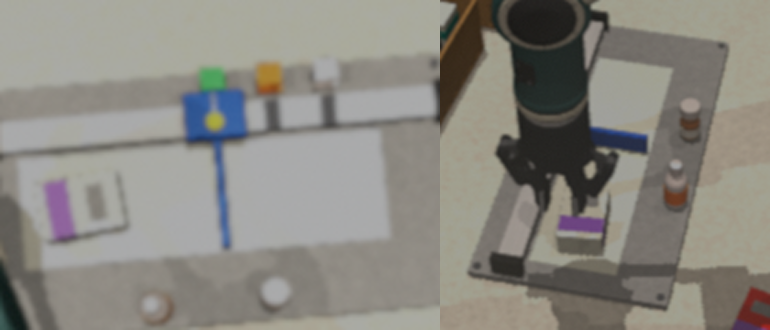

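Top crop: the pin is level with the green tag (y' −26.5 against −27.0 mm) and its head is down about 5 mm. The carton is untouched at crop (80,205). Going down beyond the carton.

Request:
step_arm([
  [[0.03,0,0,-0.04,0,0,0],[0.03,0,0,-0.08,0,0,0],[0.03,0,0,-0.11,0,0,0],[0.03,0,0,-0.12,0,0,0],[0.03,0,0,-0.12,0,0,0],[0.03,0.0004,-0.005,-0.12,0,0,0],[0.03,0.0009,-0.01,-0.12,0,0,0],[0.03,0.0013,-0.015,-0.12,0,0,0]],
])

```text
time: 9.75
tool_pos: [0.5175, 0.2131, 0.048]
tcp_rot: [2.123, 2.316, 0.014]
wrist_force: [0.9, 0.7, -1.0]
width: 0.347
```

```bash
python3 look.py 7 wrist
```

```text
9.75 [0.5175 0.2131 0.048 ] [2.123 2.316 0.014] [ 0.92  0.68 -1.03] y' 0.1672
wrist purple 3411 [0.5202 0.1789 0.0471] y' 0.1329
```

View pics/wrist7.png

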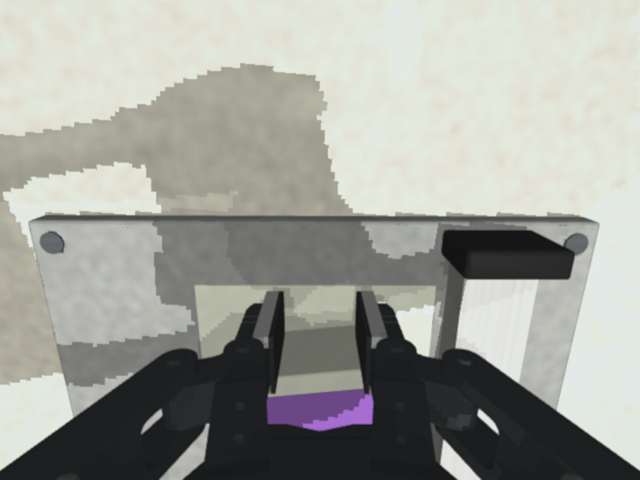

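The carton's end lies centred between the fingertips at about (320,340). Pushing.

Request:
step_arm([
  [[0.03,0.0006,-0.007,0,0,0,0],[0.03,0.0012,-0.014,0,0,0,0],[0.03,0.0018,-0.021,0,0,0,0],[0.03,0.0024,-0.028,0,0,0,0],[0.03,0.0031,-0.036,0,0,0,0],[0.03,0.0038,-0.044,0,0,0,0],[0.03,0.0045,-0.052,0,0,0,0],[0.03,0.0052,-0.06,0,0,0,0]],
])

```text
time: 10.8
tool_pos: [0.5225, 0.152, 0.0477]
tcp_rot: [-2.123, -2.315, -0.013]
wrist_force: [0.9, 1.2, 1.5]
width: 0.351
```

```bash
python3 look.py 8 top wrist side
```

```text
10.8 [0.5225 0.152  0.0477] [-2.123 -2.315 -0.013] [0.94 1.24 1.54] y' 0.1059
top green 61 [0.6403 0.0289 0.0551] y' -0.0269
top orange 69 [ 0.6453 -0.0252  0.0555] y' -0.0812
top yellow 22 [0.5978 0.0252 0.0636] y' -0.0269
top blue 372 [0.592  0.0251 0.0536] y' -0.0265
top purple 49 [0.5181 0.1189 0.0464] y' 0.0733
wrist orange 470 [0.4159 0.0982 0.0425] y' 0.0616
wrist purple 4346 [0.5243 0.1206 0.0473] y' 0.0745
side green 68 [0.6412 0.0326 0.0522] y' -0.0233
side orange 50 [ 0.6483 -0.0206  0.0513] y' -0.0769
side yellow 1 [0.6326 0.0197 0.0564] y' -0.0354
side blue 141 [0.5056 0.0225 0.0341] y' -0.0215
side purple 13 [0.5369 0.1282 0.045 ] y' 0.081
```

Request:
step_arm([
  [[0.03,0.0005,-0.006,0,0,0,0],[0.03,0.001,-0.012,0,0,0,0],[0.03,0.0016,-0.018,0,0,0,0],[0.03,0.002,-0.023,0,0,0,0],[0.03,0.0024,-0.027,0,0,0,0],[0.03,0.0026,-0.03,0,0,0,0],[0.03,0.0028,-0.032,0,0,0,0],[0.03,0.0028,-0.032,0,0,0,0]],
])

```text
time: 11.95
tool_pos: [0.525, 0.1196, 0.0475]
tcp_rot: [-2.124, -2.315, -0.012]
wrist_force: [-0.3, 0.3, -0.5]
width: 0.355
```

```bash
python3 look.py 9 top wrist
```

```text
11.95 [0.525  0.1196 0.0475] [-2.124 -2.315 -0.012] [-0.28  0.32 -0.51] y' 0.0735
top green 61 [0.6403 0.0289 0.0547] y' -0.0269
top orange 69 [ 0.6454 -0.0252  0.0551] y' -0.0812
top yellow 22 [0.5976 0.0252 0.0644] y' -0.0269
top blue 377 [0.5906 0.0251 0.0532] y' -0.0263
wrist orange 2221 [0.4284 0.0937 0.0431] y' 0.0561
wrist blue 578 [0.5911 0.0542 0.0408] y' 0.0026
wrist purple 4330 [0.5269 0.0888 0.0474] y' 0.0426
```

Request:
step_arm([
  [[0.03,0.0,-0.0003,0,0,0,0],[0.03,0.0001,-0.0006,0,0,0,0],[0.03,0.0001,-0.001,0,0,0,0],[0.03,0.0001,-0.0013,0,0,0,0],[0.03,0.0002,-0.0016,0,0,0,0],[0.03,0.0002,-0.002,0,0,0,0],[0.03,0.0002,-0.002,0,0,0,0],[0.03,0.0002,-0.002,0,0,0,0]],
])

```text
time: 13.05
tool_pos: [0.5252, 0.1177, 0.0474]
tcp_rot: [-2.124, -2.315, -0.012]
wrist_force: [0.4, 0.6, 0.3]
width: 0.351
```

```bash
python3 look.py 10 top wrist
```

```text
13.05 [0.5252 0.1177 0.0474] [-2.124 -2.315 -0.012] [0.42 0.64 0.25] y' 0.0716
top green 59 [0.6404 0.0288 0.0553] y' -0.027
top orange 69 [ 0.6456 -0.0252  0.0543] y' -0.0812
top yellow 22 [0.5976 0.0252 0.0645] y' -0.0269
top blue 383 [0.5903 0.0249 0.0531] y' -0.0265
wrist orange 2247 [0.4286 0.0933 0.0433] y' 0.0556
wrist blue 662 [0.59   0.0541 0.0417] y' 0.0026
wrist purple 4315 [0.5272 0.0868 0.0474] y' 0.0406
```

Not flush yet, by my reckoning about 3–4 mm to go. Creep on in 2–3 mm steps, watching the force.

Request:
step_arm([
  [[0.03,0.0,-0.0005,0,0,0,0],[0.03,0.0001,-0.001,0,0,0,0],[0.03,0.0001,-0.0015,0,0,0,0],[0.03,0.0002,-0.002,0,0,0,0],[0.03,0.0002,-0.0025,0,0,0,0],[0.03,0.0003,-0.003,0,0,0,0],[0.03,0.0003,-0.003,0,0,0,0],[0.03,0.0003,-0.003,0,0,0,0]],
])

```text
time: 14.15
tool_pos: [0.5255, 0.1147, 0.0475]
tcp_rot: [2.124, 2.315, 0.012]
wrist_force: [0.6, -1.2, 0.6]
width: 0.352
```

```bash
python3 look.py 11 top wrist; python3 - <<'E'
import cv2,numpy as np
a=cv2.imread("pics/top11.png")[150:250,240:360]; cv2.imwrite("pics/c11.png",cv2.resize(a,(600,500),interpolation=2))
E
```

```text
14.15 [0.5255 0.1147 0.0475] [2.124 2.315 0.012] [ 0.57 -1.2   0.64] y' 0.0685
top green 60 [0.6404 0.0289 0.0547] y' -0.027
top orange 68 [ 0.6455 -0.0251  0.0551] y' -0.0811
top yellow 22 [0.5974 0.0252 0.0653] y' -0.0269
top blue 374 [0.592  0.0251 0.053 ] y' -0.0265
wrist orange 2274 [0.4288 0.093  0.0433] y' 0.0553
wrist blue 758 [0.5885 0.0539 0.0434] y' 0.0025
wrist purple 4314 [0.5274 0.0838 0.0474] y' 0.0376
```

View pics/wrist11.png

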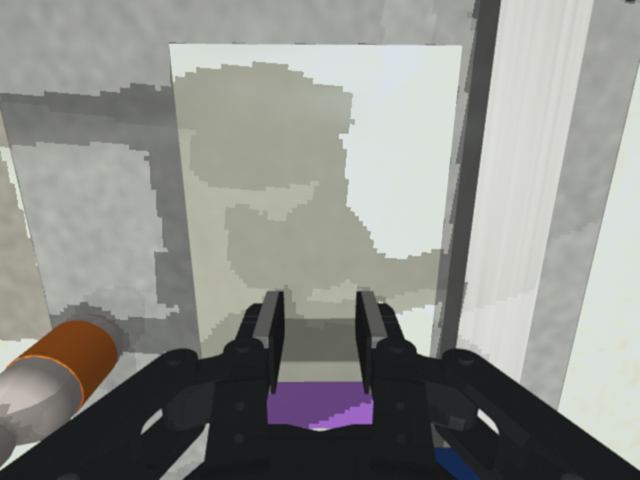

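Request:
step_arm([
  [[0.03,0.0,-0.0004,0,0,0,0],[0.03,0.0001,-0.0008,0,0,0,0],[0.03,0.0001,-0.0012,0,0,0,0],[0.03,0.0001,-0.0016,0,0,0,0],[0.03,0.0002,-0.002,0,0,0,0],[0.03,0.0002,-0.002,0,0,0,0],[0.03,0.0002,-0.002,0,0,0,0],[0.03,0.0002,-0.002,0,0,0,0]],
])

```text
time: 15.25
tool_pos: [0.5258, 0.1128, 0.0475]
tcp_rot: [2.124, 2.315, 0.012]
wrist_force: [0.5, 3.7, -0.4]
width: 0.352
```

```bash
python3 look.py 12 top wrist; python3 - <<'E'
import cv2,numpy as np
from workcell import *
f=[]
for i in range(6): read_camera("top"); f.append(read_state()["wrist_force"])
print(np.mean(f,0),np.std(f,0))
a=cv2.imread("pics/top12.png")[150:250,240:360]; cv2.imwrite("pics/c12.png",cv2.resize(a,(600,500),interpolation=2))
E
```

```text
15.25 [0.5258 0.1128 0.0475] [2.124 2.315 0.012] [ 0.45  3.72 -0.35] y' 0.0666
top green 60 [0.6404 0.0288 0.055 ] y' -0.027
top orange 69 [ 0.6454 -0.0252  0.0553] y' -0.0812
top yellow 22 [0.5984 0.0244 0.0634] y' -0.0278
top blue 371 [0.5918 0.0238 0.0532] y' -0.0278
wrist orange 2268 [0.4289 0.0929 0.0433] y' 0.0552
wrist blue 768 [0.5886 0.0522 0.0434] y' 0.0008
wrist purple 4315 [0.5278 0.0819 0.0474] y' 0.0357
[0.18316553 4.23822082 0.27799584] [0.42070796 0.46461341 0.49955097]
```

View pics/c12.png

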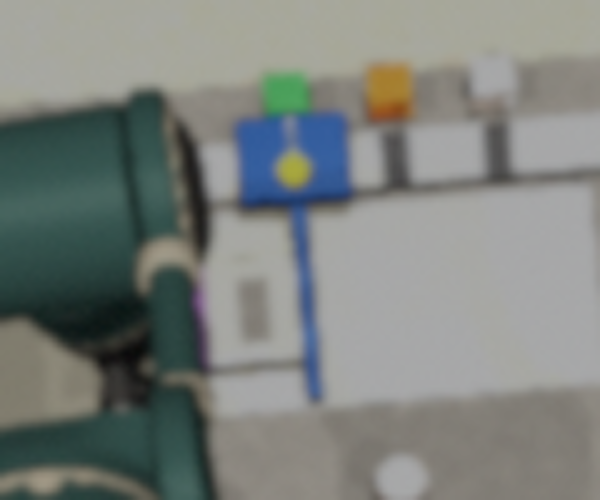

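Flush: steady 4.2 N, and the stop gave about 1 mm in its notch. Back off gently, then lift.

Request:
step_arm([
  [[0.03,0.0,0.0005,0,0,0,0],[0.03,-0.0001,0.001,0,0,0,0],[0.03,-0.0002,0.002,0,0,0,0],[0.03,-0.0003,0.004,0,0,0,0],[0.03,-0.0009,0.01,0,0,0,0],[0.03,-0.0018,0.02,0,0,0,0],[0.03,-0.0018,0.02,0.04,0,0,0],[0.03,-0.0018,0.02,0.09,0,0,0]],
])

```text
time: 16.65
tool_pos: [0.5224, 0.1332, 0.1369]
tcp_rot: [-2.121, -2.314, -0.007]
wrist_force: [0.9, 0.4, 0.4]
width: 0.351
```

Request:
step_arm([
  [[0.03,-0.004,0.05,0.04,0,0,0],[0.03,-0.009,0.1,0.08,0,0,0],[0.03,-0.013,0.15,0.08,0,0,0],[0.03,-0.017,0.2,0.08,0,0,0],[0.03,-0.022,0.25,0.08,0,0,0],[0.03,-0.022,0.25,0.08,0,0,0],[0.03,-0.022,0.25,0.08,0,0,0],[0.03,-0.022,0.25,0.08,0,0,0]],
])

```text
time: 17.65
tool_pos: [0.5004, 0.3823, 0.2167]
tcp_rot: [-2.122, -2.313, -0.006]
wrist_force: [-0.4, -0.0, 0.7]
width: 0.348
```

```bash
python3 look.py 13 top side; python3 - <<'E'
from h import *
for cam in["top","side"]:
    im,d=read_camera(cam);R,P=blobs(cam,im,d)
    yh=np.array([-.087,.996]);xh=np.array([.996,.087]);Y=P[...,:2]@yh;X=P[...,:2]@xh
    m=(P[...,2]>.036)&(P[...,2]<.055)&(Y>-.010)&(Y<.10)&(X>.49)&(X<.575)
    q=P[m];r=cv2.minAreaRect((q[:,:2]*1000).astype(np.float32));print(cam,r,"y'",np.array(r[0])/1000@yh,"x'",np.array(r[0])/1000@xh)
    b=R["blue"];b=b[(b[:,:2]@xh<.57)];print("blade",np.round(b.mean(0),4),b[:,:2].mean(0)@yh, "front",np.percentile(b[:,:2]@yh,95))
a=cv2.imread("pics/top13.png")[150:250,240:360]; b=cv2.imread("pics/side13.png")[190:310,210:330]
cv2.imwrite("pics/c13.png",np.hstack([cv2.resize(a,(420,350),interpolation=2),cv2.resize(b,(350,350),interpolation=2)]))
E
```

```text
17.65 [0.5004 0.3823 0.2167] [-2.122 -2.313 -0.006] [-0.45 -0.01  0.66] y' 0.3372
top green 59 [0.6407 0.0288 0.0547] y' -0.0271
top orange 69 [ 0.6455 -0.0252  0.0548] y' -0.0812
top yellow 22 [0.5982 0.024  0.0651] y' -0.0282
top blue 385 [0.5903 0.0238 0.0531] y' -0.0277
side orange 35 [ 0.4329 -0.0198  0.0423] y' -0.0573
side yellow 34 [0.5994 0.027  0.0617] y' -0.0253
side blue 433 [0.5774 0.0317 0.0462] y' -0.0187
side purple 133 [0.5239 0.0841 0.0453] y' 0.0382
top ((525.3327026367188, 69.9373779296875), (56.014427185058594, 67.51897430419922), 4.6953959465026855) y' 0.023953683288574227 x' 0.5293159237060546
blade [0.5255 0.0182 0.0443] -0.02760996093926218 front -0.025237446120360343
side ((524.2450561523438, 72.365234375), (57.16818618774414, 72.70222473144531), 5.1225385665893555) y' 0.026466453552246104 x' 0.5284438513183594
blade [0.5165 0.0208 0.0367] -0.02419181689903887 front -0.02004702930580795
```

View pics/c13.png

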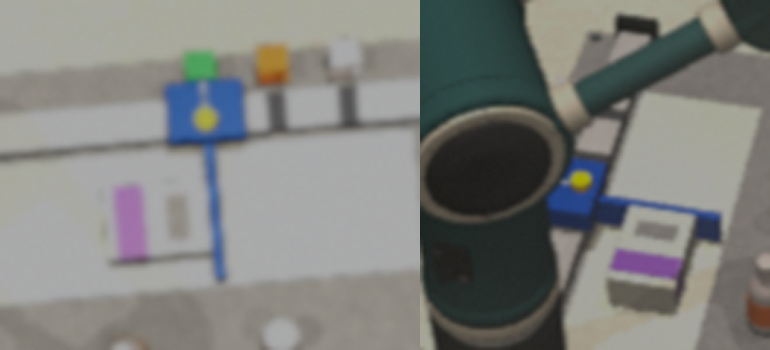

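Both crops show the carton square against the blade. The pin reads about 1.1 mm short of the tag centre, so I'll average several frames of its place and height.

```bash
python3 - <<'E'
from h import *
yh=np.array([-.084,.9965]);o=[]
for i in range(12):
    im,d=read_camera("top");R,P=blobs("top",im,d);g,y,b=R["green"],R["yellow"],R["blue"]
    t=b[b[:,2]>.05]
    y2=y[y[:,2]>np.median(y[:,2])-.003]
    o.append([np.median(y[:,2]),np.median(t[:,2]),y[:,:2].mean(0)@yh-g[:,:2].mean(0)@yh, b[b[:,0]<.56][:,:2].mean(0)@yh-g[:,:2].mean(0)@yh])
print("pin z, block z, pin-green, blade-green",np.round(np.mean(o,0),4),np.round(np.std(o,0)/12**.5,4))
# settled pictures have no depth saved; compare pixel columns of block/pin between top6/8/9 and top13
for f in["top0","top6","top8","top10","top12","top13"]:
    im=cv2.imread(f"pics/{f}.png");h=cv2.cvtColor(im,cv2.COLOR_BGR2HSV)
    m=(h[...,0]>=24)&(h[...,0]<=34)&(h[...,1]>90)&(h[...,2]>50);m[:150]=0;m[200:]=0;m[:,:220]=0;m[:,400:]=0
    k=(h[...,0]>=105)&(h[...,0]<=125)&(h[...,1]>90);k[:160]=0;k[190:]=0;k[:,:270]=0;k[:,400:]=0
    g=(h[...,0]>=50)&(h[...,0]<=75)&(h[...,1]>90)&(h[...,2]>50);g[:150]=0;g[190:]=0;g[:,:270]=0;g[:,400:]=0
    print(f,[np.round(np.argwhere(a).mean(0),2).tolist() for a in(m,k,g)])
E
```

```text
pin z, block z, pin-green, blade-green [ 0.0646  0.056  -0.0009 -0.0011] [0.0002 0.0001 0.     0.    ]
top0 [[178.04, 360.39], [176.91, 359.75], [169.64, 296.95]]
top6 [[183.91, 297.78], [181.02, 298.01], [168.45, 296.73]]
top8 [[183.91, 297.91], [181.02, 297.86], [168.56, 296.71]]
top10 [[183.91, 297.91], [181.02, 297.86], [168.51, 296.7]]
top12 [[183.74, 298.3], [181.15, 298.3], [168.56, 296.76]]
top13 [[183.64, 298.36], [181.15, 298.3], [168.51, 296.77]]
```

```bash
python3 -c "
from workcell import *
print(finish_job(), read_state()['time'])"
```

```text
the job is handed in; nothing more can be done
the job is handed in; nothing more can be done
```

The stop is in the green notch and the carton sits flush and square against it. I handed the job in at about 18.5 s; `finish_job` gives no verdict, so this rests on my own checks. I pushed the blue stop past the white and orange notches, then pushed the purple-striped carton up to the blade. At contact the push was a steady 4.2 N, below the 7 N or so that frees the stop. I then backed off and lifted clear.

Last checks:
- **Stop:** the mark is about 1 mm short of the green tag's centre, inside the 3 mm limit. The final push moved it by about 1 mm and it did not spring back.
- **Pin:** the head stands 8.6 mm above the block instead of 12 mm, so it is down about 3.4 mm.
- **Carton:** it is square to the jig within about 0.01 rad and, by its top height, flat on the board. It is about 4 mm off the blade's middle.
- **Gap to the blade:** the top camera suggested up to 1.3 mm, which is within that measurement's error. The contact force says it is flush.
- **Bystanders:** they looked untouched in the pictures, but I did not measure them again at the end.

The cameras disagreed by 2–5 mm on absolute position, so I relied on differences between things in the same view and on the contact force.

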